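# Get the oak board out from under the clutter and into the drilling jig

### The arm

A 7-joint arm with a two-finger parallel gripper is mounted at the origin on the work surface. World frame = base frame: x ahead of the robot, y to its left, z up, the work surface at z = 0. Lengths are in mm, angles in rad, forces in N, time in s.
With the tool pointing down it reaches from about 400 to 875 mm from the base axis. Payload 19.3 kg.
Tool frame: the origin (TCP) lies at the very end of the fingers, on their centre line; the grasp point (between the pads) lies 19 mm behind it (grip_point_offset is the z of the grasp point in the tool frame, in mm); z points along the fingers, x is the direction in which the jaws open and shut, and the axes are right-handed (so a half turn about z gives the same grasp; the last joint's range is limited). The gripper opens to 85 mm and grips with 20 to 120 N. Pads are 22 mm wide; open, the fingers measure 114 mm over their backs; the gripper's body (76 mm by 85 mm) begins 54 mm behind the grasp point. The pads swing forward as they close: fully open they stand 13 mm farther back than shut.
Start: joints at [-1.184, 0.521, -0.036, 1.599, 0.021, 1.021, -0.113], TCP at [275.69, 560.901, 231.291] pointing down, gripper open.
Joint ranges: [-2.91, 2.91], [-0.3, 2.13], [-1.5, 1.42], [0.17, 2.43], [-1.26, 4.41], [0.16, 1.93], [-2.52, 2.52]. Speed limits (rad/s): [1.89, 1.89, 2.39, 2.39, 3.01, 3.01, 3.01].

### API

Orientations are given as a 3x3 rotation matrix whose columns are the frame's x, y, z axes.
In Python, from workcell import movep, movel, goto_joints, open_gripper, clamp, wait, inverse_kinematics, read_state, camera, PlanningError, finish_job, grip_point_offset gives the robot as it stands. Calls block until the motion is done:
- movep(position, orientation): joint-space move of the TCP to a pose.
- movel(position, frame=None, max_speed=150, guard=None): straight line of the TCP; frame=None keeps the orientation; max_speed is the mean speed in mm/s. With guard (N) it stops when the force on the tool has changed by that much, and returns True; else False.
- goto_joints(angles): joint-space move.
- open_gripper() and clamp(): open the fingers fully, or close them until they stop; the grip force is fixed at half the most.
- wait(seconds).
- inverse_kinematics(position, orientation): joint angles nearest the present ones, or None.
- read_state(): the state.
- camera(name): name is "scene" or "top"; returns a dict with "image" (420x560x3 uint8, blue, green, red), "range_z" (420x560 float32, mm along the optical axis (not along the pixel's ray), 0 where there is no reading), "fx", "fy", "cx", "cy" (pixels), "cam_to_world" (4x4, takes a point from camera to world coordinates). Camera axes: x right, y up, looking along -z (the intrinsics and any distortion apply to the point x, -y, -z); pixel columns grow to the right and rows downward; lengths in mm; the calibration is good to about 2 mm. A picture is of the moment at which its call begins.
A pose or a line that the arm cannot do raises PlanningError and nothing moves.
- finish_job(): hands the job in, once; it reports no verdict.
The state is a dict: "time": time; "qpos": joint angles; "qvel": joint speeds; "joint_efforts": joint torques, N m; "eef_pos": TCP position; "tool_rot": TCP orientation; "ft_force": force on the tool from outside, world axes, zero at the start; "torque": the same for the moment, N m; "finger_gap": finger opening in mm.
Only numpy, scipy, OpenCV 4.12 (cv2) and the standard library are available. Lean on these libraries where they do the work, as an engineer would, in place of code of your own. Each camera call takes 0.05 s, during which the arm holds its last target. There are 200 camera calls.

### The job

The oak board on the dark wooden plinth is needed in the drilling jig, but a steel weight, a wooden stop block and a screw tub are standing on it. Move those three onto the grey mat first, leaving the board where it lies, then lay the board flat in the jig, centred lengthwise on it between the four blue cheeks, while the three wait on the mat. Finally stand each of the three back on the now empty plinth, at the very spot where that thing stood at the start, keeping them upright throughout and leaving the glue bottle and tape measure alone.

Things in the scene. Friction and masses are not known exactly. Their poses are not given: they have to be found in the camera images.
- board: Plain oak board, light wood, 260 (x, length) x 46 (y, width) x 19 mm thick, about 0.16 kg, lying flat on the plinth with its long axis along the plinth's. Origin: centre of its underside; z up. The three things stand on its top face, about 80 mm apart from centre to centre along its length; which is where varies.
- weight: Round bare steel weight: a 44 mm diameter cylinder 36 mm high with a 28 mm diameter neck on top, 50 mm high in all, 0.3 to 0.55 kg. Origin: centre of its underside; z up.
- stopblock: L-shaped brown wooden stop block: a base 60 (x) x 40 (y) x 22 mm high and a 20 mm thick, 40 mm wide upright at its +x end that rises to 52 mm. About 0.07 kg. Origin: centre of the underside of the base; z up. At the start its x axis lies along the board (to within 0.1 rad).
- tub: Closed white plastic screw tub with a grey lid that is part of it, 60 (x) x 42 (y) x 34 mm high, about 0.22 kg. Origin: centre of its underside; z up. At the start its x axis lies along the board (to within 0.1 rad).
- plinth: Dark brown wooden plinth, a fixed flat slab 300 (x) x 100 (y) x 12 mm high on the bench. Origin: centre of its underside (on the bench); x along its length. At the start the board lies on it. The three things' final spots are straight below their starting spots, on its top face.
- mat: Plain grey mat, fixed flat slab 270 (x) x 130 (y) x 4 mm high on the bench, empty at the start. Origin: centre of its underside; x along its length.
- jig: Fixed drilling jig: white laminate base, top 10 mm above the bench, 120 mm wide (y), x -150 to +195 mm. Four blue cheeks (36 x 18, 14 mm above the base) at x +-102, y +-39 mm leave a 60 mm channel along x; sides open for |x| under 84 mm. Blue guide block, 50 mm above the base, across the +x end, near face at x +146. Origin: on the bench, mid-channel between the cheeks. Board may point either way.
- glue: Bystander: white glue bottle with an orange cap, 54 mm diameter, 115 mm high, standing on the bench. Origin: centre of its underside.
- tape: Bystander: yellow and black tape measure, 68 x 32 mm, 70 mm high, on the bench. Origin: centre of its underside.

How it is judged:
By the outcome, as a careful person would: the job done as asked, in the order asked, and still so for the second after the job is handed in, with the robot touching nothing.
It also fails if it takes over 144 s, if anything falls off the work surface, if the arm or the gripper's body presses on something with over 40 N, if the wrist force passes 120 N, or if a joint passes its speed limit or range.

## Working session

There is one attempt and no reset: what is moved stays moved. The work goes in short steps, each a Python script; the robot and the scene stay as the last script left them, time stands still between calls to the robot, and variables do not carry over. Pictures are saved under pics/ and viewed, about 12 in all and at most 16, crops included, and the job is handed in when it is done.

```bash
mkdir -p pics; ls
python3 - <<'E'
from workcell import *
import cv2,numpy as np
s=read_state();print(s['time'],s['eef_pos'],s['tool_rot'],s['finger_gap'],grip_point_offset)
for n in("top","scene"):
    c=camera(n);cv2.imwrite(f"pics/{n}0.png",c["image"]);np.save(f"pics/{n}0.npy",c["range_z"])
    print(n,c["fx"],c["fy"],c["cx"],c["cy"],np.round(c["cam_to_world"],3).tolist(),[k for k in c])
E
```

```text
pics
0.0 [275.54067793 560.60899967 230.73251955] [[ 4.41014427e-01  8.97499916e-01 -4.18951515e-04]
 [ 8.97499313e-01 -4.41014618e-01 -1.04382033e-03]
 [-1.12159240e-03  8.43311260e-05 -9.99999367e-01]] 85.22885711854744 -18.700000000000003
top 424.43367816467605 424.43367816467605 270.6316248703429 208.91482120625145 [[0.025, 0.997, -0.079, 392.235], [-1.0, 0.026, 0.009, 7.042], [0.011, 0.078, 0.997, 1532.609], [0.0, 0.0, 0.0, 1.0]] ['image', 'range_z', 'fx', 'fy', 'cx', 'cy', 'cam_to_world']
scene 405.5716271316408 405.5716271316408 288.486562552863 210.40891219555928 [[-0.012, -0.738, 0.675, 1308.476], [1.0, 0.001, 0.019, 22.016], [-0.014, 0.675, 0.738, 887.164], [0.0, 0.0, 0.0, 1.0]] ['image', 'range_z', 'fx', 'fy', 'cx', 'cy', 'cam_to_world']
```

View pics/top0.png

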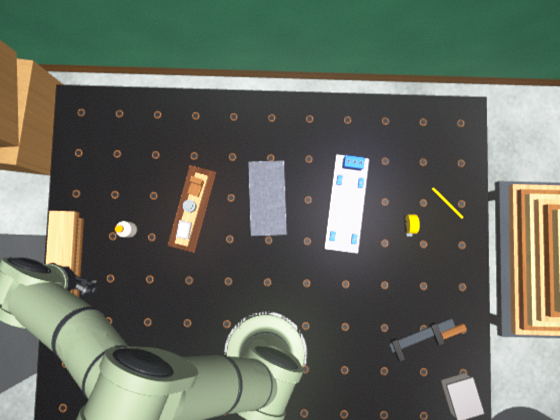

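View pics/scene0.png

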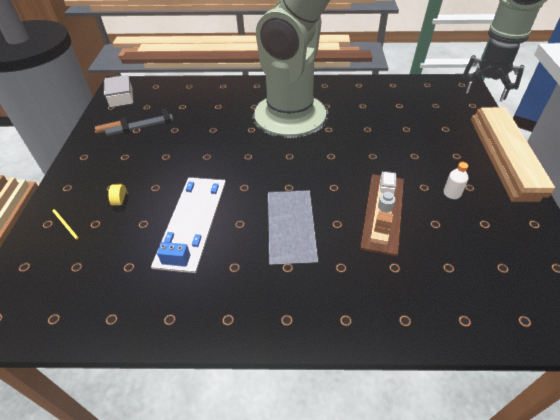

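Top view: the plinth is near (192,208) with stop block (195,187), weight (190,206) and tub (184,230). The mat is at (267,198), the jig at (347,203) with its guide block at (354,162), the glue at (125,229) and the tape at (412,224). The scene view agrees. Next, enlarged crops.

Run:
```python
import cv2,numpy as np
t=cv2.imread("pics/top0.png");s=cv2.imread("pics/scene0.png")
a=cv2.resize(t[155:265,155:230],None,fx=5,fy=5,interpolation=cv2.INTER_CUBIC)
b=cv2.resize(s[165:260,350:415],None,fx=6,fy=6,interpolation=cv2.INTER_CUBIC)
h=max(a.shape[0],b.shape[0]);f=lambda x:cv2.copyMakeBorder(x,0,h-x.shape[0],0,5,0)
cv2.imwrite("pics/crop1.png",np.hstack([f(a),f(b)]))
R=np.load("pics/top0.npy");print(np.round(R[176:246:4,168:220:4]).astype(int))
```

```text
[[1541 1541 1539 1548 1549 1532 1461 1510 1518 1513 1534 1534 1549]
 [1535 1543 1543 1546 1542 1527 1460 1460 1458 1514 1534 1534 1543]
 [1540 1540 1537 1540 1525 1529 1492 1488 1468 1510 1535 1530 1546]
 [1548 1544 1536 1543 1522 1531 1491 1489 1492 1524 1529 1543 1541]
 [1537 1539 1540 1538 1526 1487 1488 1488 1513 1529 1523 1537 1547]
 [1543 1535 1535 1548 1527 1506 1506 1511 1511 1533 1528 1547 1539]
 [1537 1535 1534 1524 1529 1462 1476 1505 1508 1525 1529 1538 1538]
 [1533 1529 1537 1525 1449 1456 1472 1506 1525 1521 1540 1533 1537]
 [1535 1538 1540 1520 1466 1456 1465 1510 1527 1521 1535 1537 1534]
 [1534 1535 1522 1517 1501 1502 1508 1499 1520 1523 1539 1533 1529]
 [1538 1531 1529 1519 1506 1497 1500 1519 1520 1536 1533 1534 1531]
 [1527 1534 1520 1474 1499 1499 1505 1523 1514 1532 1529 1536    0]
 [1532 1529 1515 1459 1465 1465 1495 1519 1517 1528 1531 1538 1533]
 [1528 1518 1519 1466 1471 1471 1508 1512 1517 1526 1532 1538 1532]
 [1535 1511 1511 1463 1461 1459 1517 1517 1533 1525 1527 1529 1524]
 [1528 1520 1460 1459 1461 1476 1516 1521 1522 1524 1528 1532 1530]
 [1532 1518 1502 1497 1497 1500 1514 1518 1522 1527 1525 1524 1530]
 [1514 1512 1511 1512 1494 1515 1510 1517 1524 1523 1527 1524 1524]]
```

View pics/crop1.png

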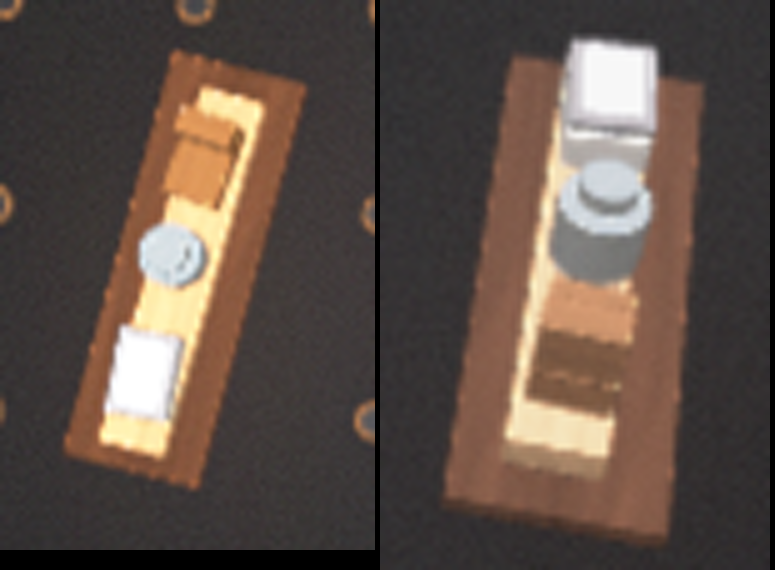

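Crop: the tub (142,375), weight (172,255) and stop block (200,155) stand on the pale board, and the block's upright points to the far (+x) end. Now the measurements by masks and rays.

```bash
cat > h.py <<'E'
import cv2,numpy as np
from workcell import *
def snap(n,f=None):
    c=camera(n)
    if f: cv2.imwrite(f"pics/{f}.png",c["image"])
    return c
def onplane(c,uv,z):
    uv=np.atleast_2d(uv).astype(float);T=c["cam_to_world"]
    d=np.c_[(uv[:,0]-c["cx"])/c["fx"],-(uv[:,1]-c["cy"])/c["fy"],-np.ones(len(uv))]@T[:3,:3].T
    o=T[:3,3];return (o+d*((z-o[2])/d[:,2])[:,None])[:,:2]
def blob(c,box,lo,hi,z,k=4,close=0,off=None,cond=None):
    """largest HSV blob in box (u0,v0,u1,v1), upsampled; min-area rect of outline on plane z -> centre,long,short,yaw of long axis"""
    u0,v0,u1,v1=box
    im=cv2.resize(c["image"][v0:v1,u0:u1],None,fx=k,fy=k,interpolation=cv2.INTER_CUBIC)
    m=cv2.inRange(cv2.cvtColor(im,cv2.COLOR_BGR2HSV),lo,hi)
    m=cv2.morphologyEx(m,cv2.MORPH_OPEN,np.ones((3,3)))
    if close: m=cv2.morphologyEx(m,cv2.MORPH_CLOSE,np.ones((close,close)))
    ct=max(cv2.findContours(m,cv2.RETR_EXTERNAL,cv2.CHAIN_APPROX_NONE)[0],key=cv2.contourArea)[:,0]
    p=onplane(c,(ct+.5)/k-.5+[u0,v0],z)
    (cx,cy),(w,h),a=cv2.minAreaRect(p.astype(np.float32))
    if w<h: w,h,a=h,w,a+90
    a=(a+90)%180-90
    return np.array([cx,cy]),w,h,np.radians(a),p,m
E
python3 - <<'E'
from h import *
T=camera("top");S=camera("scene")
def show(n,r): print(n,np.round(r[0],1),round(r[1],1),round(r[2],1),round(r[3],3))
B=(155,155,230,265);BS=(350,165,415,260)
show("plinth T",blob(T,B,(0,60,60),(30,255,255),12,close=41))
show("plinth S",blob(S,BS,(0,60,50),(30,255,255),12,close=41))
for n,c,b in(("T",T,B),("S",S,BS)):
    show("tub "+n,blob(c,b,(0,0,185),(180,28,255),65))
    show("weight "+n,blob(c,b,(85,12,80),(125,90,255),67))
show("mat T",blob(T,(240,150,295,245),(0,0,75),(180,90,255),4))
show("mat S",blob(S,(255,180,325,270),(0,0,75),(180,90,255),4))
show("jig T",blob(T,(315,145,385,260),(0,0,150),(180,60,255),10,close=15))
show("jig S",blob(S,(150,170,235,275),(0,0,150),(180,60,255),10,close=15))
for n,c,b in(("T",T,(315,168,385,255)),("S",S,(150,175,235,248))):
    u0,v0,u1,v1=b;im=cv2.resize(c["image"][v0:v1,u0:u1],None,fx=4,fy=4,interpolation=cv2.INTER_CUBIC)
    m=cv2.inRange(cv2.cvtColor(im,cv2.COLOR_BGR2HSV),(98,110,60),(125,255,255))
    N,_,st,ce=cv2.connectedComponentsWithStats(m)
    for i in range(1,N):
        if st[i,4]>100: print("cheek",n,np.round(onplane(c,(ce[i]+.5)/4-.5+[u0,v0],22),1),st[i,4])
# sample colours around stopblock
hs=cv2.cvtColor(T["image"],cv2.COLOR_BGR2HSV)
for v in range(170,200,2): print(v,[tuple(map(int,x)) for x in hs[v,188:210:3]])
E
```

```text
plinth T [527.2 271.9] 347.8 112.0 -0.205
plinth S [518.6 273.7] 326.2 103.3 -0.225
tub T [429.9 292.6] 59.7 44.2 -0.133
weight T [511.7 276.2] 41.6 36.5 -1.544
tub S [429.6 292.5] 58.5 43.6 -0.191
weight S [510.3 277.3] 46.0 39.2 -0.002
mat T [561.4   6.4] 294.9 137.5 0.061
mat S [548.6   6.5] 320.2 134.1 0.061
jig T [ 541. -281.] 349.7 124.3 -0.109
jig S [ 541.6 -282.6] 351.8 127.0 -0.112
cheek T [[ 667.  -313.6]] 231
cheek T [[ 624.1 -248.8]] 348
cheek T [[ 616.5 -325.5]] 320
cheek T [[ 419.4 -223.6]] 136
cheek T [[ 412.7 -301.5]] 174
cheek S [[ 416.4 -305.2]] 661
cheek S [[ 424.7 -227.9]] 643
cheek S [[ 632.4 -316.1]] 2211
cheek S [[ 626.7 -249.9]] 912
170 [(10, 135, 119), (10, 148, 143), (11, 144, 145), (10, 144, 140), (10, 142, 135), (11, 147, 128), (10, 138, 131), (8, 124, 115)]
172 [(11, 145, 130), (10, 142, 145), (11, 143, 141), (13, 139, 185), (11, 142, 131), (10, 146, 131), (10, 141, 134), (11, 148, 143)]
174 [(11, 147, 139), (10, 145, 148), (12, 132, 174), (23, 82, 255), (19, 109, 251), (15, 112, 230), (11, 135, 140), (10, 145, 149)]
176 [(11, 149, 142), (12, 112, 214), (
[... 836 characters left out ...]
, (22, 97, 255), (11, 142, 144), (9, 134, 145)]
190 [(13, 152, 207), (14, 151, 220), (14, 152, 226), (14, 154, 222), (14, 144, 174), (16, 120, 227), (10, 141, 146), (11, 138, 142)]
192 [(14, 154, 213), (13, 151, 221), (13, 147, 225), (14, 153, 224), (15, 122, 228), (15, 124, 198), (10, 141, 147), (11, 138, 140)]
194 [(13, 139, 169), (17, 125, 242), (14, 151, 220), (14, 151, 223), (22, 92, 255), (12, 133, 153), (10, 141, 147), (10, 140, 140)]
196 [(16, 120, 240), (23, 82, 254), (21, 99, 251), (14, 140, 219), (23, 86, 255), (10, 139, 147), (10, 143, 148), (9, 125, 112)]
198 [(21, 94, 255), (24, 82, 254), (24, 77, 254), (24, 80, 255), (26, 78, 255), (10, 146, 145), (11, 141, 143), (9, 104, 86)]
```

Run:
```python
from h import *
T=camera("top");S=camera("scene")
def show(n,r): print(n,np.round(r[0],1),round(r[1],1),round(r[2],1),round(r[3],3))
def parts(c,b,lo,hi,zs,k=6):
    u0,v0,u1,v1=b;im=cv2.resize(c["image"][v0:v1,u0:u1],None,fx=k,fy=k,interpolation=cv2.INTER_CUBIC)
    m=cv2.inRange(cv2.cvtColor(im,cv2.COLOR_BGR2HSV),lo,hi);m=cv2.morphologyEx(m,cv2.MORPH_OPEN,np.ones((7,7)))
    for ct in sorted(cv2.findContours(m,0,cv2.CHAIN_APPROX_NONE)[0],key=cv2.contourArea)[::-1][:3]:
        q=(ct[:,0]+.5)/k-.5+[u0,v0]
        for z in zs:
            r=cv2.minAreaRect(onplane(c,q,z).astype(np.float32));print(z,np.round(q.mean(0),1),np.round(r[0],1),np.round(r[1],1),round(r[2],1))
print("stop T");parts(T,(180,165,215,205),(11,128,195),(18,255,240),(83,53))
print("stop S");parts(S,(365,200,405,245),(8,100,120),(18,255,255),(83,53))
print("board")
show("T",blob(T,(160,165,220,255),(17,50,200),(30,135,255),31,close=75))
show("S",blob(S,(355,170,410,255),(15,50,170),(32,150,255),31,close=75))
show("plinth T",blob(T,(165,162,218,256),(5,60,95),(35,255,255),12,close=21))
show("plinth S",blob(S,(358,172,406,254),(5,60,60),(35,255,255),12,close=21))
hs=cv2.cvtColor(S["image"],cv2.COLOR_BGR2HSV)
for v in range(208,238,2): print(v,[tuple(map(int,x)) for x in hs[v,372:396:4]])
```

```text
stop T
83 [194.1 189.3] [567.3 257.5] [40.  39.2] 72.4
53 [194.1 189.3] [570.9 262.7] [40.8 40.1] 72.4
83 [195.6 179.7] [600.4 253.8] [39.5 19.4] 69.9
53 [195.6 179.7] [604.7 258.9] [40.3 19.8] 69.9
stop S
83 [388.6 223.7] [607.1 261.8] [ 63.5 165.5] 77.0
53 [388.6 223.7] [580.9 270.8] [ 65.9 171.6] 77.0
83 [370.3 225.1] [610.6 216.7] [ 38.7 157.5] 86.5
53 [370.3 225.1] [584.5 223.9] [ 40.1 163.4] 86.5
83 [383.2 243.8] [685.6 239.1] [4.7 8.9] 0.1
53 [383.2 243.8] [662.3 247.2] [4.9 9.2] 0.1
board
T [505.1 274.7] 322.7 54.3 -0.215
S [530.6 270.3] 212.0 51.2 -0.241
plinth T [507.4 272.8] 304.2 110.3 -0.228
plinth S [509.7 276.5] 328.1 110.9 -0.25
208 [(9, 109, 133), (20, 65, 243), (23, 8, 128), (30, 4, 125), (45, 4, 118), (15, 18, 116)]
210 [(9, 111, 136), (20, 66, 244), (14, 59, 186), (10, 6, 126), (10, 6, 119), (9, 82, 130)]
212 [(9, 114, 137), (21, 64, 244), (12, 117, 210), (12, 100, 188), (13, 74, 193), (10, 110, 150)]
214 [(10, 111, 135), (20, 67, 243), (12, 120, 204), (12, 121, 207), (12, 117, 205), (13, 114, 190)]
216 [(9, 113, 138), (19, 72, 241), (12, 120, 210), (12, 118, 212)
[... 319 characters left out ...]
10, 110, 137)]
224 [(12, 103, 159), (13, 117, 124), (11, 114, 119), (11, 117, 120), (12, 115, 126), (9, 115, 133)]
226 [(13, 98, 159), (12, 119, 133), (12, 115, 131), (12, 113, 120), (12, 117, 116), (9, 111, 135)]
228 [(14, 99, 209), (13, 122, 123), (12, 117, 118), (12, 116, 152), (12, 117, 129), (9, 111, 135)]
230 [(20, 79, 238), (12, 115, 126), (11, 118, 123), (12, 116, 127), (12, 115, 126), (10, 112, 134)]
232 [(20, 65, 244), (17, 84, 232), (13, 104, 157), (12, 114, 127), (12, 114, 127), (9, 110, 135)]
234 [(20, 61, 245), (20, 64, 244), (21, 59, 245), (16, 84, 230), (17, 91, 194), (9, 114, 132)]
236 [(21, 59, 245), (20, 65, 244), (21, 57, 245), (21, 63, 244), (16, 89, 230), (9, 111, 133)]
```

```bash
cat >> h.py <<'E'
def down(yaw): # jaws open along the y axis of a frame with this yaw, tool down
    s,c=np.sin(yaw),np.cos(yaw)
    return np.array([[-s,c,0],[c,s,0],[0,0,-1.]])
HI=135
def st(t):
    s=read_state();print(t,"t=%.1f"%s["time"],np.round(s["eef_pos"],1),"gap %.1f"%s["finger_gap"],"F",np.round(s["ft_force"],1),flush=True);return s
def pick(xy,yaw,z):
    movep([*xy,HI],down(yaw))
    movel([*xy,z+15],down(yaw),200)
    g=movel([*xy,z],down(yaw),60,guard=8)
    if g: st("pick touched!")
    clamp();s=st("clamped");movel([*xy,z+10],down(yaw),60);movel([*xy,HI],down(yaw),200);st("lifted");return s
def place(xy,yaw,z):
    movep([*xy,HI],down(yaw))
    movel([*xy,z+8],down(yaw),180)
    g=movel([*xy,z-1.5],down(yaw),30,guard=4);st(f"down {g}")
    open_gripper();movel([*xy,z+25],down(yaw),100);movel([*xy,HI],down(yaw),250);st("released")
ITEMS=dict(tub=((429.8,292.5),-.16),weight=((511,276.7),-.22),stop=((590.3,256.8),-.31))
MY=.061
mat=lambda d:(549+d*np.cos(MY),6.4+d*np.sin(MY))
MAT=dict(tub=mat(-82),weight=mat(0),stop=mat(85))
E
python3 - <<'E'
from h import *
for p,y in ITEMS.values():
    for z in(14,HI): print(inverse_kinematics([*p,z],down(y)) is not None,end=" ")
n="tub";p,y=ITEMS[n];pick(p,y,34);place(MAT[n],MY,7)
for k in("top","scene"): snap(k,k+"1")
a,b=[cv2.imread(f"pics/{k}1.png") for k in("top","scene")]
cv2.imwrite("pics/c2.png",np.hstack([cv2.resize(a[140:270,150:300],None,fx=2.6,fy=2.6),cv2.resize(b[140:270,250:400],None,fx=2.6,fy=2.6)]))
E
```

```text
True True True True True True clamped t=3.0 [430.  292.8  34.5] gap 41.3 F [-0.3  0.6  8.4]
lifted t=3.9 [429.5 292.3 134.3] gap 41.3 F [-0.6 -0.8 -3.4]
down True t=6.2 [467.9   1.4   7.2] gap 40.9 F [-0.4  0.8  9.7]
released t=7.7 [467.2   1.4 135. ] gap 85.3 F [-0.1 -0.2 -0.1]
```

View pics/c2.png

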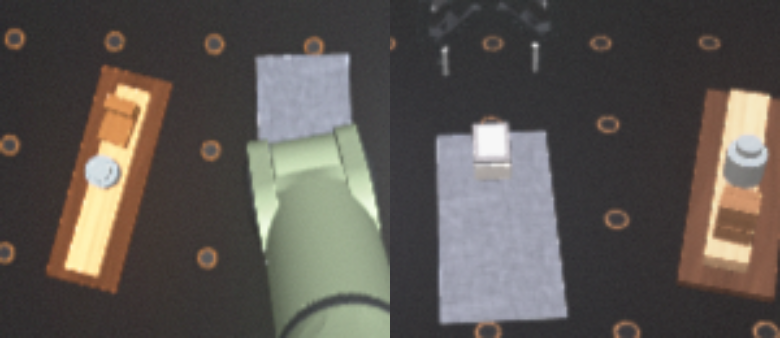

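The tub stands on the mat at (490,148) in the right crop and the board hasn't moved. Next, the weight and the block.

Run:
```python
from h import *
for n in("weight","stop"):
    p,y=ITEMS[n];pick(p,y,34);place(MAT[n],MY,7)
movep([450,-150,200],down(0))
for k in("top","scene"): snap(k,k+"2")
a,b=[cv2.imread(f"pics/{k}2.png") for k in("top","scene")]
cv2.imwrite("pics/c3.png",np.hstack([cv2.resize(a[140:270,150:300],None,fx=2.6,fy=2.6),cv2.resize(b[140:270,260:410],None,fx=2.6,fy=2.6)]))
```

```text
clamped t=10.3 [511.4 277.3  34.7] gap 42.4 F [-1.4  1.6 10. ]
lifted t=11.2 [510.5 276.4 134. ] gap 42.4 F [-0.6 -0.1 -6.1]
down True t=13.4 [549.8   6.4   7.7] gap 42.3 F [-1.   0.3  9.5]
released t=14.9 [548.9   6.4 135. ] gap 85.4 F [ 0.7  0.  -1.1]
clamped t=17.4 [590.5 256.9  34.4] gap 39.3 F [-1.7 -0.6  6.2]
lifted t=18.3 [590.  256.7 134.7] gap 39.3 F [ 0.2  1.1 -1.1]
down True t=20.4 [634.6  11.6   7.4] gap 39.4 F [-2.1 -0.3 11.5]
released t=21.9 [633.8  11.6 135.1] gap 85.5 F [-0.7 -0.4 -0.7]
```

View pics/c3.png

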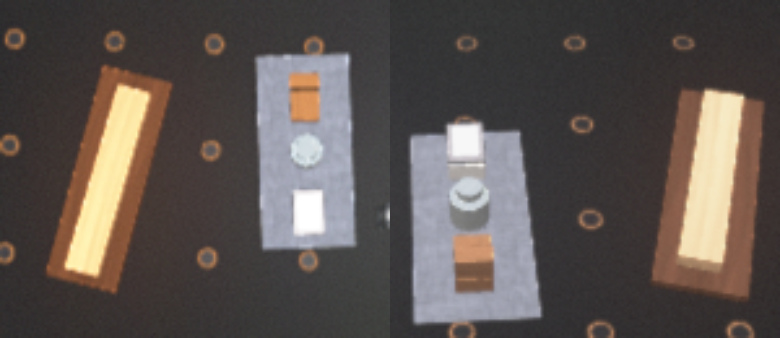

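All three stand upright on the mat, at (305,98), (307,150) and (309,213) in the left crop, and the board is clear. Now to measure the board and refine the jig.

Run:
```python
from h import *
T=camera("top");S=camera("scene")
def show(n,r): print(n,np.round(r[0],1),round(r[1],1),round(r[2],1),round(r[3],3))
show("board T",blob(T,(160,165,220,255),(14,50,200),(32,125,255),31))
show("board S top",blob(S,(355,170,410,265),(14,40,215),(32,100,255),31))
u0,v0,u1,v1=160,160,222,258
for n,c,b,z in(("T",T,(165,160,222,258),12),("S",S,(355,170,412,262),12)):
    r=blob(c,b,(4,60,85),(32,255,255),z);show("plinth "+n,r)
for n,c,b in(("T",T,(320,145,380,260)),("S",S,(150,170,235,275))):
    r=blob(c,b,(0,0,175),(180,45,255),10,close=25);show("jig "+n,r)
# jig base long edges: fit in jig frame away from the guide block; and inner cheek faces
    k=6
    u0,v0,u1,v1=b;yaw=-.112;o=np.array([519.3,-278]);X=np.array([np.cos(yaw),np.sin(yaw)]);Y=np.array([-X[1],X[0]])
    q=r[4]-o;a,bb=q@X,q@Y
    sel=np.abs(a)<75
    for s in(1,-1):
        m=sel&(s*bb>30);f=np.polyfit(a[m],bb[m],1);print(" edge",s,np.round(f,3))
    print(" ends",np.round([np.median(a[a<-130]),a.min(),a.max()],1))
```

```text
board T [503.8 275. ] 263.3 49.0 -0.243
board S top [504.9 275. ] 260.2 45.9 -0.243
plinth T [507.8 276.2] 304.3 104.5 -0.229
plinth S [505.7 277. ] 315.9 102.2 -0.225
jig T [ 524.6 -260.2] 384.4 162.0 -0.101
 edge 1 [-0.191 84.182]
 edge -1 [-6.0000e-03 -5.9768e+01]
 ends [-176.2 -189.3  196. ]
jig S [ 540.9 -284.6] 348.3 129.1 -0.109
 edge 1 [1.000e-03 5.945e+01]
 edge -1 [ 3.0000e-03 -6.0614e+01]
 ends [-150.7 -152.1  196.6]
```

Run:
```python
from h import *
pick((504.3,275),-.243,13)
place((519.3,-278.4),-.111,11)
movep([450,150,200],down(0))
for k in("top","scene"): snap(k,k+"3")
a,b=[cv2.imread(f"pics/{k}3.png") for k in("top","scene")]
cv2.imwrite("pics/c4.png",np.hstack([cv2.resize(a[140:270,250:400],None,fx=2.6,fy=2.6),cv2.resize(b[165:295,150:300],None,fx=2.6,fy=2.6)]))
T=camera("top");S=camera("scene")
yaw=-.111;o=np.array([519.3,-278.4]);X=np.array([np.cos(yaw),np.sin(yaw)]);Y=np.array([-X[1],X[0]])
for n,c,b in(("T",T,(320,160,375,260)),("S",S,(150,170,235,275))):
    r=blob(c,b,(10,35,150),(34,150,255),29);q=r[0]-o
    print(n,np.round(r[0],1),np.round(r[1:3],1),round(r[3],3),"in jig",np.round([q@X,q@Y],1))
```

```text
clamped t=26.2 [504.5 275.2  13.5] gap 44.6 F [-3.2 -0.1  9.3]
lifted t=27.3 [503.9 274.6 134. ] gap 44.4 F [-0.4 -0.2 -2.3]
down True t=30.4 [ 520.  -278.8   11.6] gap 44.6 F [-2.3  1.1 14.1]
released t=31.8 [ 519.2 -278.4  135.1] gap 85.4 F [-1.1 -1.6 -1. ]
T [ 518.7 -278.5] [259.1  49.2] -0.111 in jig [-0.6 -0.1]
S [ 514.3 -276.3] [255.3  51. ] -0.111 in jig [-5.2  1.5]
```

View pics/c4.png

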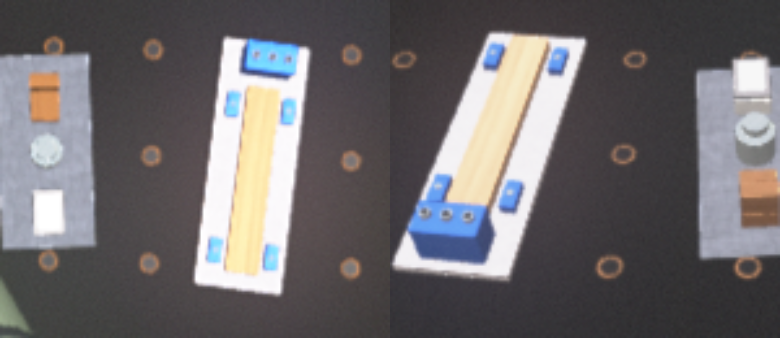

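The board lies between the cheeks, its centre within about 1 mm of the jig's in the top view. In the scene view the guide block hides one end. Now returning the three to the poses where they were picked.

Run:
```python
from h import *
for n in("stop","weight","tub"):
    p,y=ITEMS[n];pick(MAT[n],MY,7);place(p,y,15)
movep([450,-20,220],down(0))
for k in("top","scene"): snap(k,k+"4")
a,b=[cv2.imread(f"pics/{k}4.png") for k in("top","scene")]
cv2.imwrite("pics/c5.png",np.hstack([cv2.resize(a[150:265,100:400],None,fx=1.6,fy=1.6),cv2.resize(b[160:275,340:480],None,fx=2,fy=1.6)]))
T=camera("top");S=camera("scene")
def show(n,r): print(n,np.round(r[0],1),round(r[1],1),round(r[2],1),round(r[3],3))
for n,c,b in(("T",T,(155,155,230,265)),("S",S,(350,165,415,260))):
    show("tub "+n,blob(c,b,(0,0,185),(180,28,255),46))
    show("weight "+n,blob(c,b,(85,12,80),(125,90,255),48))
show("stop base T",blob(T,(180,165,215,205),(11,128,195),(18,255,240),34,k=6))
```

```text
clamped t=36.2 [634.1  11.5   7.4] gap 39.0 F [-0.6  0.7  5. ]
lifted t=37.2 [633.2  11.5 133.9] gap 39.1 F [-0.1  0.3 -1.8]
down True t=39.3 [591.  257.2  15.3] gap 39.1 F [0.8 0.9 5. ]
released t=40.8 [590.2 256.8 135.2] gap 85.5 F [0.2 0.4 0.2]
clamped t=43.4 [549.1   6.4   7.5] gap 42.6 F [-2.7 -0.7  9.7]
lifted t=44.5 [548.4   6.3 134. ] gap 42.8 F [ 0.2 -0.4 -5.9]
down True t=46.6 [511.7 277.   15.6] gap 42.6 F [-2.4 -1.3 11.9]
released t=48.1 [510.9 276.6 135. ] gap 85.4 F [ 0.2  0.9 -0.2]
clamped t=50.8 [467.3   1.4   7.4] gap 41.0 F [-1.4  0.1  8.9]
lifted t=51.8 [466.7   1.3 134.2] gap 41.2 F [-0.5 -0.1 -2.4]
down True t=54.1 [430.5 292.8  15.1] gap 41.1 F [-0.1 -0.9  7.6]
released t=55.5 [429.8 292.4 135. ] gap 85.4 F [-0.5 -0.4 -0. ]
tub T [429.7 290.5] 60.5 43.0 -0.158
weight T [512.4 273.8] 41.8 41.0 0.769
tub S [430.1 291. ] 58.7 40.0 -0.16
weight S [511.2 275.1] 46.8 38.1 0.199
stop base T [571.9 261.7] 39.5 39.1 -0.349
```

View pics/c5.png

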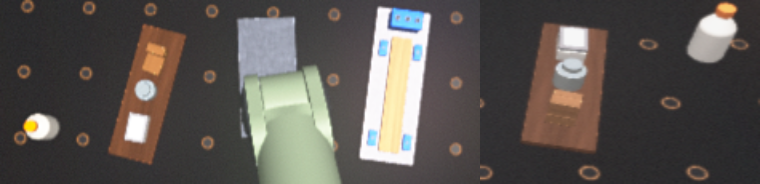

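View pics/scene4.png

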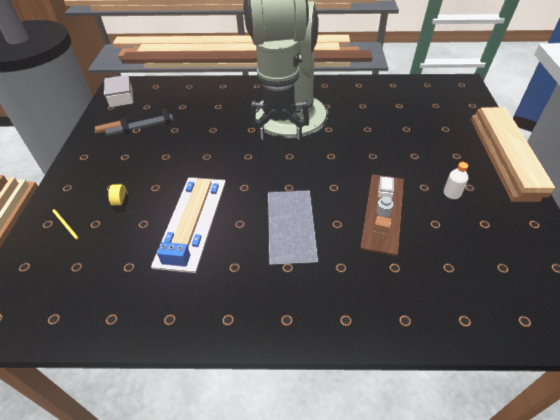

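```bash
python3 -c "
from workcell import *
wait(0.5);print(finish_job(),read_state()['time'])"
```

```text
the job is handed in; nothing more can be done
the job is handed in; nothing more can be done
```

The job is done and handed in, after about 57 s of the 144 s allowed. The tub, weight and stop block waited upright on the mat while I laid the board in the jig. I then put each one back on the plinth at the pose where I had gripped it.

- **Board:** in the top view it sits about 0.6 mm off the jig's centre lengthwise, 0.1 mm sideways, and parallel to the channel. The scene view read -5 mm lengthwise, but there the guide block hides one end of the board, so I trusted the top view.
- **Tub, weight and stop block:** all three stand upright on the plinth, within about 2.5 mm of where they measured at the start. The tub and weight both read about 2 mm low in y. I don't know whether that is a real shift or camera calibration, and I left it.
- **Yaw:** the tub now measures -0.16 rad, the angle I gripped it at; at the start the two views gave -0.13 and -0.19 rad. The stop block read -0.31 rad at the start and -0.35 rad at the end; I set it down at -0.31.
- **Everything else:** the glue bottle and tape measure were not touched. The forces I read stayed below about 15 N, at the points I sampled only.

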